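# Sort sealed cartridges by weight at the drill press bench

### The arm

A 6-joint arm with a two-finger parallel gripper is mounted at the origin on the work surface. World frame = base frame: x ahead of the robot, y to its left, z up, the work surface at z = 0. Lengths are in m, angles in rad, forces in N, time in s.
With the tool pointing down it reaches from about 0.275 to 0.725 m from the base axis. Payload 15.9 kg.
Tool frame: the origin (TCP) lies on the centre line of the jaws, within the pads' length; the fingertips stand 25 mm ahead of it and the grasp point (between the pads) lies 6 mm ahead of it (r.tip_reach is the distance from the TCP to the fingertips, in m); z points along the fingers, y is the line along which they close (so a half turn about z gives the same grasp; the last joint's range is limited). The gripper opens to 85 mm and grips with 20 to 120 N. Pads are 22 mm wide; open, the fingers measure 114 mm over their backs; the gripper's body (76 mm by 85 mm) begins 54 mm behind the grasp point. The pads swing forward as they close: fully open they stand 13 mm farther back than shut.
Start: joints at [-1.333, 0.213, -0.034, 1.323, 0, 1.571], TCP at [0.118, -0.486, 0.256] pointing down, gripper open.
Joint ranges: [-2.98, 2.98], [-0.74, 1.72], [-1.14, 1.35], [-2.1, 2.04], [-1.57, 1.44], [-3.14, 3.14]. Speed limits (rad/s): [1.89, 1.89, 2.39, 2.57, 3.14, 3.14].

### API

Orientations are given as a unit quaternion [x, y, z, w].
In Python, from station import get_state, imaging, workorder, boxes_of, cut_out, landmark_of, r gives the robot as it stands.
- The arm moves only by the shell command python3 -m creep 'ROWS' [FORCE]. ROWS is JSON, a list of rows, each a list of 7 numbers: the turn, a rotation vector about the tool's x, y, z in degrees, then the shift along the tool's x, y, z in mm, then the finger opening in mm, from 0 to 85.4. A call has 1 to 12 rows; each row is the pose to reach, as a shift and turn from the pose commanded when the call began, along the tool's axes at that moment; what a row does not reach only later rows make up. A row lasts 1/8 s, in which the tool goes at most 62.5 mm and 10.7 degrees, less where a joint would pass 70% of its speed; a pose out of reach is approached as far as the arm can. A call with a gripper value outside its range is refused whole. The fingers move at their own pace and stop on an object; FORCE is the grip in N (left out, the last holds). Time passes only in rows, so rows that repeat a pose let the fingers close. It gives the time, the measured TCP pose, the force, the opening and the grip force at its end, in the units of the state.
- get_state(): the state, without advancing time (a new reading comes with each control period).
- imaging.get_image(name): name is "scene" or "top" or "wrist"; returns a dict with "frame" (384x512x3 uint8, red, green, blue), "vertical_fov" (degrees; the focal length in pixels is half the picture's height over the tangent of half this angle, whatever the lens; pixels are square), "cx", "cy" (the principal point, pixels), "k1" (the pictures are not rectified: a ray, as slopes to the right and down, at radius r is drawn at 1 + k1 r^2 times it, then the intrinsics apply), "cam_to_world" (4x4, takes a point from camera to world coordinates). Camera axes: x right, y down, z forward; pixel columns grow to the right and rows downward; lengths in m; the calibration is good to about 2 mm. A picture is of the moment at which its call begins. There is no depth.
- workorder.job_done(): hands the job in; it is judged then, once.
Trained networks look in the newest picture that a camera, given by its name, has taken for a name from the list of things; names that differ only in an ending like _2 or _b are one class to them, and where a whole thing is asked for, a point or a joint stands for the part that bears it (a point fixed in the world has none). Each returns a list of dicts, best first, with "p" (0 to 1); they miss things now and then, are a little off and sometimes report something else, mostly with a low value. They report only what shows in the picture. A call takes as long as a camera call. They do not tell look-alikes from the thing itself.
- boxes_of(camera, label): "extent" ([left, top, width, height] in pixels, round what is visible of it).
- cut_out(camera, label): "region" (384x512 bool, what is visible of it) and "extent" ([left, top, width, height] in pixels, round what is visible of it).
- landmark_of(camera, label): "location" ([column, row] in pixels: a listed point, or the origin of a listed thing).
The state is a dict: "time": time; "qpos": joint angles; "qd": joint speeds; "joint_efforts": joint torques, N m; "tool_pos": TCP position; "tool_rot": TCP orientation; "wrist_force": force on the tool from outside, world axes, zero at the start; "ft_torque": the same for the moment, N m; "finger_gap": finger opening in m; "gripper_force": force on a finger pad.
Only numpy, scipy, OpenCV 4.12 (cv2) and the standard library are available. Lean on these libraries where they do the work, as an engineer would, in place of code of your own. Each camera call takes 0.05 s, during which the arm holds its last target. There are 200 camera calls.

### The job

At least one of the two look-alike sealed cartridges on the cork mat is filled and heavy; the other may be filled or empty. Take them one at a time: lift it just clear of the mat (about 1 to 2 cm), hold it still there for a moment to feel its weight, and put it away before taking the next: a filled one goes shank first into a free bore of the steel fixture, pressed down past the sprung plungers until its head lies flush on the block, and an empty one is stood upright in the wooden tray. Press it into the fixture firmly but gently (never above 40 N), do not drop a cartridge or tip it over, and leave the other things on the bench where they are.

Things in the scene. Friction and masses are not known exactly. Their poses are not given: they have to be found in the camera images.
- cartridge_a: one of two look-alike sealed aluminium cartridges standing on the mat. Origin: centre of its flat foot; z up, x and y square to the head. Round shank 36 mm wide, 40 mm long (lowest 8 mm taper to 30 mm; ring groove 13 to 29 mm up). Square head above it, 48 x 48 mm, 46 mm high (40 to 86 mm above the origin): grip its flat sides.
- cartridge_b: the other cartridge, same shape, size and origin. Either cartridge weighs about 0.18 kg (1.5 to 2.1 N) if empty and about 0.48 kg (4.1 to 5.3 N) if filled; the filling is sealed inside, may shift 1 to 2 mm, and nothing outside shows it.
- mat: cork mat, 120 x 190 mm (x, y), 4 mm thick, fixed; origin at the centre of its underside on the bench, z up. The cartridges stand on it about 55 mm either side of its centre along its y.
- fixture: fixed steel block, 90 x 170 mm (x, y), 50 mm high, with two upright bores 100 mm apart along its y; origin at the centre of its underside, z up. With a cartridge fully home the cartridge's origin is 10 mm above the fixture's.
- bore0 (a point): centre of the mouth, on the top face, of one bore of the fixture; z up. Upright bore 38 mm wide, 46 mm deep. Two opposed sprung plungers (along the fixture's x) stand 3.5 mm into it, 19 mm below the mouth; they meet the cartridge's taper when its head is about 16 mm above the block and stand free in its groove when the head is flush.
- bore1 (a point): the same for the other bore. Pushing a cartridge past the plungers takes about 6 to 16 N downward on top of its weight (set down by its own weight alone it stays some 15 mm too high); in the last 8 mm they slip into its groove and draw it down with up to 15 N, and the head stops hard on the block.
- tray: fixed shallow wooden tray, 130 x 190 mm (x, y) outside, walls 7 mm thick and 22 mm high, floor 7 mm above its origin, which is at the centre of its underside; z up.
- bolt: short loose hex bolt (M8, 37 mm long) lying on the mat; not to be disturbed
- nut: loose nut, 18 mm across, 8 mm high, lying in a corner of the tray; not to be disturbed
- wrench: wrench lying on the bench; not to be disturbed
- brush: bench brush lying at the back; not to be disturbed
- oil_bottle: grey oil bottle, 52 mm wide, 95 mm tall, at the back; not to be disturbed
- screw_jar: glass jar of 60 mm width, 70 mm tall, at the back; not to be disturbed
- chuck_key: T-shaped drill chuck key lying near the robot; not to be disturbed
There are look-alikes about, which are no part of the job. Leave any yellow look-alike of the cartridge_a alone. Several things look just like the tray: the one meant starts farthest from the robot's base.

How it is judged:
On the way, in this order (a step that is already met when the one before it is completed fails the run):
1. a first cartridge is held still just clear of the mat (2 to 32 mm) (((z of cartridge_a in the frame of mat between 0.006 and 0.036 m and contact force between cartridge_a and mat below 0.01 N and distance of cartridge_a from where it was at the start of the episode below 0.06 m and linear speed of cartridge_a below 0.03 m/s) or (z of cartridge_b in the frame of mat between 0.006 and 0.036 m and contact force between cartridge_b and mat below 0.01 N and distance of cartridge_b from where it was at the start of the episode below 0.06 m and linear speed of cartridge_b below 0.03 m/s))), for 0.3 s.
2. with the first put away where its weight says, the second is held still just clear of the mat (2 to 32 mm) ((((((horizontal distance between cartridge_a and bore0 below 0.004 m or horizontal distance between cartridge_a and bore1 below 0.004 m) and z of cartridge_a in the frame of fixture below 0.0125 m and angle between the z axis of cartridge_a and the z axis of fixture, either way round below 0.06 rad and contact force between cartridge_a and fixture above 3.1 N) or (x of cartridge_a in the frame of tray between -0.058 and 0.058 m and y of cartridge_a in the frame of tray between -0.088 and 0.088 m and z of cartridge_a in the frame of tray below 0.011 m and angle between cartridge_a's own z axis and vertical below 0.1 rad and contact force between cartridge_a and tray between 0.6 and 3.1 N)) and (z of cartridge_b in the frame of mat between 0.006 and 0.036 m and contact force between cartridge_b and mat below 0.01 N and distance of cartridge_b from where it was at the start of the episode below 0.06 m and linear speed of cartridge_b below 0.03 m/s)) or ((((horizontal distance between cartridge_b and bore0 below 0.004 m or horizontal distance between cartridge_b and bore1 below 0.004 m) and z of cartridge_b in the frame of fixture below 0.0125 m and angle between the z axis of cartridge_b and the z axis of fixture, either way round below 0.06 rad and contact force between cartridge_b and fixture above 3.1 N) or (x of cartridge_b in the frame of tray between -0.058 and 0.058 m and y of cartridge_b in the frame of tray between -0.088 and 0.088 m and z of cartridge_b in the frame of tray below 0.011 m and angle between cartridge_b's own z axis and vertical below 0.1 rad and contact force between cartridge_b and tray between 0.6 and 3.1 N)) and (z of cartridge_a in the frame of mat between 0.006 and 0.036 m and contact force between cartridge_a and mat below 0.01 N and distance of cartridge_a from where it was at the start of the episode below 0.06 m and linear speed of cartridge_a below 0.03 m/s)))), for 0.3 s.
At the end, for the whole second after the job is handed in: Each filled cartridge is fully home in a bore of the fixture (on its axis within 4 mm, head within 2.5 mm of the block, upright), an empty one stands upright (within 0.1 rad) on the floor of the wooden tray; all at rest and released ((((horizontal distance between cartridge_a and bore0 below 0.004 m or horizontal distance between cartridge_a and bore1 below 0.004 m) and z of cartridge_a in the frame of fixture below 0.0125 m and angle between the z axis of cartridge_a and the z axis of fixture, either way round below 0.06 rad and contact force between cartridge_a and fixture above 3.1 N) or (x of cartridge_a in the frame of tray between -0.058 and 0.058 m and y of cartridge_a in the frame of tray between -0.088 and 0.088 m and z of cartridge_a in the frame of tray below 0.011 m and angle between cartridge_a's own z axis and vertical below 0.1 rad and contact force between cartridge_a and tray between 0.6 and 3.1 N)) and (((horizontal distance between cartridge_b and bore0 below 0.004 m or horizontal distance between cartridge_b and bore1 below 0.004 m) and z of cartridge_b in the frame of fixture below 0.0125 m and angle between the z axis of cartridge_b and the z axis of fixture, either way round below 0.06 rad and contact force between cartridge_b and fixture above 3.1 N) or (x of cartridge_b in the frame of tray between -0.058 and 0.058 m and y of cartridge_b in the frame of tray between -0.088 and 0.088 m and z of cartridge_b in the frame of tray below 0.011 m and angle between cartridge_b's own z axis and vertical below 0.1 rad and contact force between cartridge_b and tray between 0.6 and 3.1 N)) and linear speed of each of cartridge_a, cartridge_b below 0.02 m/s); the robot touches nothing.
It fails at once if a cartridge is pressed against the fixture with more than 40 N (contact force between any of cartridge_a, cartridge_b and fixture above 40 N).
It fails at once if a cartridge is dropped (falls free of the fingers faster than 0.35 m/s, more than 22 mm above the bench) ((contact force between the fingers and cartridge_a below 0.01 N and linear speed of cartridge_a above 0.35 m/s and z of cartridge_a in the frame of fixture above 0.022 m) or (contact force between the fingers and cartridge_b below 0.01 N and linear speed of cartridge_b above 0.35 m/s and z of cartridge_b in the frame of fixture above 0.022 m)).
It fails at once if a cartridge is tipped by more than 0.6 rad (angle between any of cartridge_a, cartridge_b's own z axis and vertical above 0.6 rad).
It fails at once if another thing on the bench is moved by more than 25 mm (distance of any of bolt, nut, wrench, brush, oil_bottle, screw_jar, chuck_key from where it was at the start of the episode above 0.025 m).
It also fails if it takes over 61 s, if anything falls off the work surface, if the arm or the gripper's body presses on something with over 40 N, if the wrist force passes 120 N, or if a joint passes its speed limit or range.

## Working session

There is one attempt and no reset: what is moved stays moved. The work goes in short steps, Python scripts to look and compute and a shell command to move; the robot and the scene stay as the last step left them, time stands still between calls to the robot, and variables do not carry over. Pictures are saved under pics/ and viewed, at most 10 in all, crops included, and the job is handed in when it is done.

```bash
mkdir -p pics; ls
cat > h.py <<'E'
import numpy as np, cv2
from station import get_state, imaging, workorder, boxes_of, cut_out, landmark_of, r
from scipy.spatial.transform import Rotation as R
def K(im):
    f=192/np.tan(np.radians(im["vertical_fov"])/2)
    return np.array([[f,0,im["cx"]],[0,f,im["cy"]],[0,0,1.]]),np.array([im["k1"],0,0,0.])
def ray(im,px):
    k,d=K(im)
    u=((np.array(px,float)-[im["cx"],im["cy"]])/k[0,0]); s=u.copy()
    for _ in range(30): s=u/(1+im["k1"]*(s@s))
    T=np.array(im["cam_to_world"]); return T[:3,3],T[:3,:3]@np.array([s[0],s[1],1])
def at_z(im,px,z):
    o,v=ray(im,px); return o+v*(z-o[2])/v[2]
def proj(im,P):
    k,d=K(im); T=np.linalg.inv(np.array(im["cam_to_world"])); 
    c=T[:3,:3]@np.array(P,float)+T[:3,3]; s=c[:2]/c[2]; s=s*(1+im["k1"]*(s@s)); return s*k[0,0]+[im["cx"],im["cy"]]
def save(im,n,crop=None,scale=1):
    f=cv2.cvtColor(im["frame"],cv2.COLOR_RGB2BGR)
    if crop: x,y,w,h=crop; f=f[y:y+h,x:x+w]
    cv2.imwrite("pics/"+n,cv2.resize(f,None,fx=scale,fy=scale,interpolation=cv2.INTER_CUBIC))
def tool(P):  # world target TCP -> shift along tool axes in mm
    s=get_state(); return R.from_quat(s["tool_rot"]).inv().apply(np.array(P)-s["tool_pos"])*1000
np.set_printoptions(precision=4,suppress=True)
E
python3 - <<'E'
from h import *
for c in ("scene","top"):
    im=imaging.get_image(c); 
    k,d=K(im); print(c,k[0,0],np.array(im["cam_to_world"]).round(3).tolist())
    save(im,c+".png",None,1.5)
    for l in ("cartridge_a","mat","fixture","bore0","tray","bolt","nut"):
        for q in landmark_of(c,l): 
            z={"bore0":.05,"mat":0,"cartridge_a":.004}.get(l,0); print(l,round(q["p"],2),np.round(q["location"],1),at_z(im,q["location"],z))
s=get_state(); print(s)
E
```

```text
pics
scene 482.4850298850987 [[0.114, 0.613, -0.782, 1.494], [0.993, -0.077, 0.085, -0.104], [-0.008, -0.786, -0.618, 0.803], [0.0, 0.0, 0.0, 1.0]]
cartridge_a 0.87 [369.1 147. ] [0.3275 0.3436 0.004 ]
cartridge_a 0.67 [350.2 181. ] [0.4843 0.2444 0.004 ]
cartridge_a 0.64 [382.2 174.8] [0.4677 0.3397 0.004 ]
cartridge_a 0.32 [272.4 223.8] [0.6287 0.0119 0.004 ]
mat 0.93 [361.9 179.3] [0.4757 0.2801 0.    ]
fixture 0.8 [272.2 223.3] [0.6225 0.0122 0.    ]
fixture 0.25 [294.  200.7] [0.5433 0.0797 0.    ]
bore0 0.78 [293.1 202.3] [0.6083 0.065  0.05  ]
bore0 0.68 [251.3 211.7] [ 0.6303 -0.039   0.05  ]
tray 0.69 [186.2 159.4] [ 0.3183 -0.2012  0.    ]
tray 0.6 [150.1 205.9] [ 0.5182 -0.292  -0.    ]
tray 0.29 [105.4 266.6] [ 0.7198 -0.3783  0.    ]
nut 0.48 [120.2 216.1] [ 0.5493 -0.3647  0.    ]
top 485.8938476327804 [[0.029, -0.988, 0.149, 0.36], [-0.999, -0.026, 0.022, -0.014], [-0.018, -0.15, -0.989, 1.312], [0.0, 0.0, 0.0, 1.0]]
cartridge_a 0.97 [133.7 227.7] [0.468  0.3386 0.004 ]
cartridge_a 0.86 [126.1 281.5] [0.3247 0.3488 0.004 ]
cartridge_a 0.61 [365.2 212.9] [ 0.525  -0.284
[... 394 characters left out ...]
.    ]
bolt 0.61 [156.3 234.9] [0.4504 0.2773 0.    ]
nut 0.55 [304.5 126.9] [ 0.762  -0.1185  0.    ]
nut 0.38 [394.7 200.2] [ 0.5623 -0.3643  0.    ]
nut 0.17 [277.1 247.5] [ 0.4255 -0.0498  0.    ]
{'time': 0.8, 'qpos': array([-1.333 ,  0.2129, -0.0344,  1.3235, -0.    ,  1.5708]), 'qd': array([ 0.0009, -0.0007, -0.001 , -0.0005, -0.0005, -0.0007]), 'joint_efforts': array([  0.0021, -68.5903,  48.7319,   0.001 ,  -0.0002,  -0.    ]), 'tool_pos': array([ 0.1178, -0.4859,  0.2563]), 'tool_rot': array([ 0.9929,  0.1186, -0.    ,  0.    ]), 'wrist_force': array([ 0.8025, -0.2619, -0.4646]), 'ft_torque': array([-0.0019,  0.0172,  0.021 ]), 'gripper_force': 0.0, 'finger_gap': 0.085243616704891}
```

View pics/scene.png

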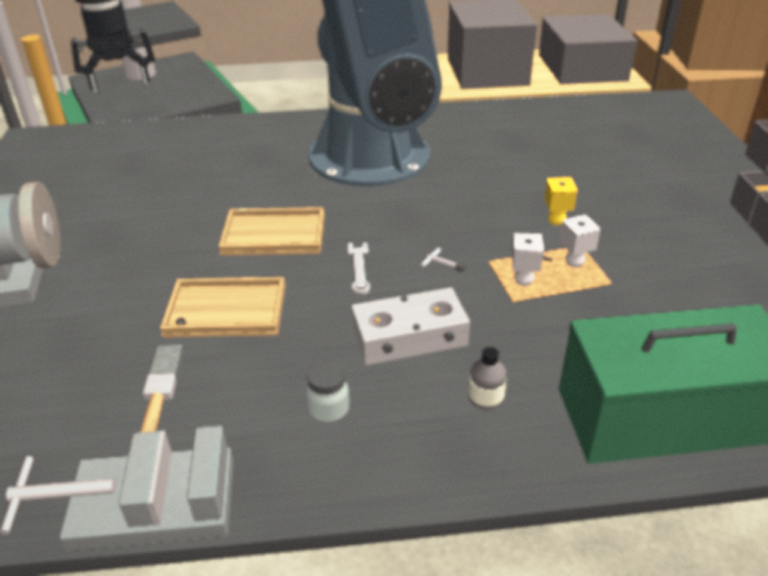

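View pics/top.png

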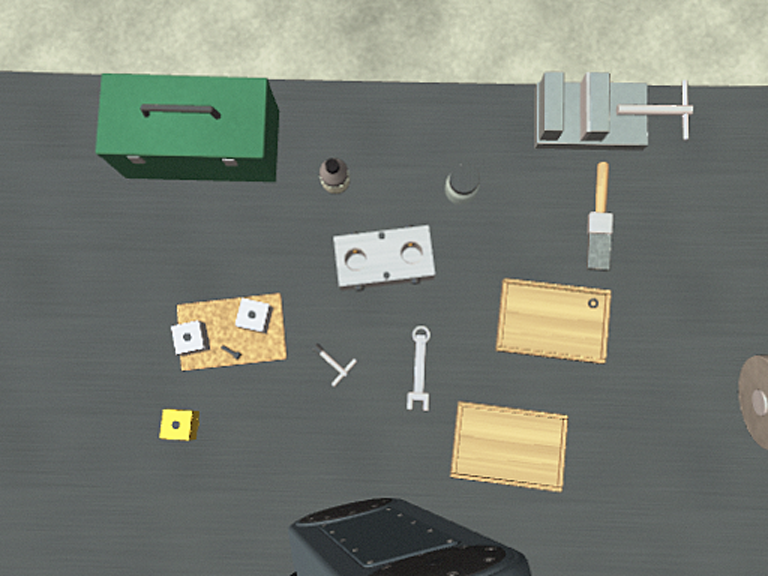

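The scene picture (1.5x) shows the two white cartridges at (528,258) and (580,240), a yellow one at (561,200), and trays at (272,230) and (225,305). In the top picture they are the white heads at (187,337) and (252,315), and the yellow one at (178,425).

What could be taken for the targets, in top pixels:
- **Cartridges:** the whites at (187,337) and (252,315) are wanted. The yellow at (178,425) is not.
- **Trays:** (553,320), the one with the nut, is farthest from the base and is wanted. (508,446) is not.

Next I'll fit the outlines.

Run:
```python
from h import *
im=imaging.get_image("top"); f=im["frame"].astype(int); hsv=cv2.cvtColor(im["frame"],cv2.COLOR_RGB2HSV)
def rects(mask,z,box,n,amin):
    m=np.zeros(mask.shape,np.uint8); x,y,w,h=box; m[y:y+h,x:x+w]=mask[y:y+h,x:x+w]
    for c in cv2.findContours(m,cv2.RETR_EXTERNAL,cv2.CHAIN_APPROX_NONE)[0]:
        if cv2.contourArea(c)<amin: continue
        P=np.array([at_z(im,p[0],z)[:2] for p in c])*1000
        (cx,cy),(a,b),ang=cv2.minAreaRect(P.astype(np.float32)); print(n,"centre",cx,cy,"size",a,b,"ang",ang, "px",c[:,0].mean(0))
white=((hsv[...,1]<40)&(hsv[...,2]>195)).astype(np.uint8)
rects(white,.09,(105,185,90,65),"cart",80)
rects(white,.05,(215,145,80,50),"fix",300)
wood=((hsv[...,0]>8)&(hsv[...,0]<28)&(hsv[...,1]>60)).astype(np.uint8)
rects(wood,.022,(320,170,100,85),"tray",800)
rects(wood,.004,(100,185,100,75),"mat",300)
for l in ("cartridge_a","nut","bolt"):
  for q in boxes_of("top",l): print(l,round(q["p"],2),np.round(q["extent"]))
save(im,"crop.png",(100,140,330,130),2.4)
```

```text
cart centre 468.9889221191406 339.58184814453125 size 48.940528869628906 46.551143646240234 ang 15.015395164489746 px [124.3478 224.5362]
cart centre 509.63616943359375 232.5469970703125 size 48.46730041503906 48.80192184448242 ang 78.9372329711914 px [167.6667 209.3478]
fix centre 626.0596923828125 13.015960693359375 size 88.16947937011719 168.15553283691406 ang 8.720969200134277 px [255.561  170.2341]
tray centre 522.2178344726562 -289.5589294433594 size 193.43495178222656 132.9078826904297 ang 84.62037658691406 px [368.7531 213.4477]
mat centre 488.61376953125 285.43304443359375 size 121.55532836914062 190.53221130371094 ang 7.947299480438232 px [155.609  218.9373]
cartridge_a 0.72 [107. 272.  25.  25.]
cartridge_a 0.68 [154. 197.  27.  27.]
nut 0.2 [161. 199.  22.  23.]
```

View pics/crop.png

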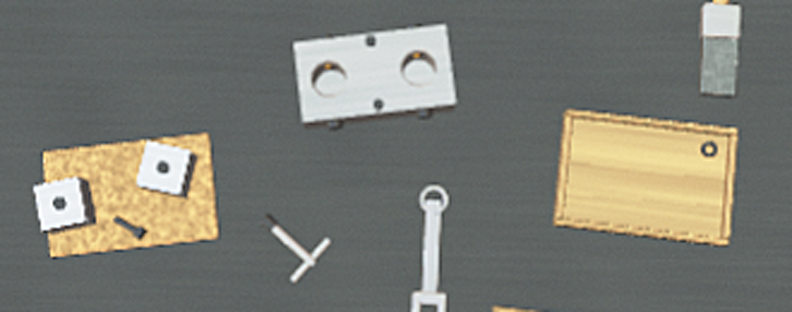

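The crop shows the two white cartridge heads at crop (60,203) and (165,167). The bolt lies between them at (130,227), the bores are at (329,78) and (418,70), and the nut is in the far tray's corner at (709,149). Sizes fit: heads about 48 mm, block 88x168 mm, tray 133x193 mm, so the choice holds. I'm moving over to the mat.

```bash
python3 -m creep '[[0,0,0,317,-197,0,85],[0,0,0,317,-197,0,85],[0,0,0,317,-197,0,85],[0,0,0,317,-197,0,85],[0,0,0,317,-197,0,85],[0,0,0,317,-197,0,85],[0,0,0,451,-411,0,85],[0,0,0,451,-411,0,85],[0,0,0,451,-411,0,85],[0,0,0,451,-411,0,85],[0,0,0,494,-587,0,85],[0,0,0,494,-587,0,85]]' 60
python3 - <<'E'
from h import *
s=get_state();print(s["qpos"],s["tool_pos"],s["tool_rot"],s["wrist_force"])
print(tool([.505,.225,.256]))
im=imaging.get_image("wrist"); T=np.array(im["cam_to_world"]); print(T, K(im)[0][0,0])
print("cam in tool",R.from_quat(s["tool_rot"]).inv().apply(T[:3,3]-s["tool_pos"]))
E
```

```text
time: 2.5
tool_pos: [0.4631, 0.1292, 0.2564]
tool_rot: [0.991, 0.131, -0.001, -0.007]
wrist_force: [0.9, -0.7, 0.3]
finger_gap: 0.085
gripper_force: 0.0
[ 0.2637  0.1732 -0.0834  1.3142  0.0137  3.1418] [0.4631 0.1292 0.2564] [ 0.9913  0.1314 -0.0009 -0.0068] [ 0.945  -0.6923  0.2892]
[ 65.4308 -81.6101   1.4744]
[[ 0.2601 -0.9273 -0.2692  0.5312]
 [-0.9655 -0.2537 -0.0591  0.145 ]
 [-0.0135  0.2753 -0.9613  0.3745]
 [ 0.      0.      0.      1.    ]] 268.974418661367
cam in tool [ 0.0699  0.0008 -0.1182]
```

```bash
python3 -m creep '[[0,0,-10,36,-44,0,85],[0,0,-20,72,-88,0,85],[0,0,-30,72,-88,0,85],[0,0,-40,72,-88,0,85],[0,0,-50,72,-88,0,85],[0,0,-60,72,-88,0,85],[0,0,-62,72,-88,0,85],[0,0,-62,72,-88,0,85]]'
cat > head.py <<'E'
from h import *
import sys
def heads(im,z,lo=150,show=None):
    hsv=cv2.cvtColor(im["frame"],cv2.COLOR_RGB2HSV)
    m=((hsv[...,1]<40)&(hsv[...,2]>lo)).astype(np.uint8)
    for c in cv2.findContours(m,cv2.RETR_EXTERNAL,cv2.CHAIN_APPROX_NONE)[0]:
        if cv2.contourArea(c)<800: continue
        P=np.array([at_z(im,p[0],z)[:2] for p in c])*1000
        (cx,cy),(a,b),ang=cv2.minAreaRect(P.astype(np.float32)); print("centre",cx,cy,"size",a,b,"ang",ang,"px",c[:,0].mean(0))
if __name__=="__main__":
    s=get_state();print(s["qpos"],s["tool_pos"],s["tool_rot"],s["wrist_force"],s["time"])
    im=imaging.get_image("wrist"); save(im,sys.argv[1],None,1.2)
    for lo in (150,190,215): print(lo); heads(im,.09,lo)
E
python3 head.py w1.png
```

```text
time: 3.55
tool_pos: [0.5105, 0.23, 0.2575]
tool_rot: [0.784, 0.62, 0.003, -0.006]
wrist_force: [0.2, 0.4, -0.3]
finger_gap: 0.0849
gripper_force: 0.0
[0.4165 0.3371 0.1338 1.3655 0.0133 2.2196] [0.5105 0.23   0.2575] [ 0.7843  0.6204  0.0026 -0.0062] [ 0.245   0.387  -0.3175] 3.55
150
centre 509.5512390136719 234.61016845703125 size 51.78400802612305 47.45462417602539 ang 77.83434295654297 px [254.264  178.3146]
centre 468.5281066894531 339.0067138671875 size 48.97572708129883 48.558284759521484 ang 14.39930534362793 px [192.0462  88.1965]
190
centre 509.55548095703125 234.62989807128906 size 51.74367904663086 47.45462417602539 ang 77.83434295654297 px [254.264  178.3034]
centre 468.2922058105469 339.19732666015625 size 48.406253814697266 47.163177490234375 ang 14.450804710388184 px [191.2934  87.6467]
215
centre 509.338623046875 233.11724853515625 size 48.49667739868164 47.209957122802734 ang 78.79723358154297 px [255.4226 179.5952]
centre 468.25018310546875 339.2619934082031 size 47.41239929199219 47.06160354614258 ang 14.386072158813477 px [191.3576  87.703 ]
```

View pics/w1.png

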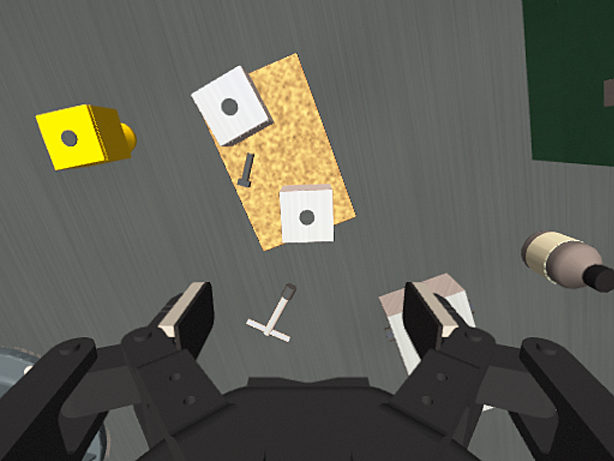

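The wrist view shows C2's head centred at (307,216) between the jaws, with C1 at (231,106), the bolt at (247,170) clear of the fingers, and the yellow decoy at (80,138). The top and wrist estimates of the heads agree within 1 mm. I'm descending on C2.

```bash
cat > go.py <<'E'
from h import *
import sys
def go(P,yaw):
    s=get_state(); Rc=R.from_quat(s["tool_rot"]); a=np.radians(yaw)
    Rt=R.from_matrix([[np.cos(a),np.sin(a),0],[np.sin(a),-np.cos(a),0],[0,0,-1]])
    print("turn",np.degrees((Rc.inv()*Rt).as_rotvec()),"shift",tool(P),"q",s["qpos"],"t",s["time"],"F",s["wrist_force"],"pos",s["tool_pos"])
if __name__=="__main__": v=list(map(float,sys.argv[1:])); go(v[:3],v[3])
E
python3 go.py .5093 .233 .076 78.8; python3 go.py .5093 .233 .13 78.8
```

```text
turn [-0.357  -0.6811 -2.1129] shift [  0.4593  -0.6331 181.4994] q [0.4165 0.3371 0.1338 1.3655 0.0133 2.2197] t 3.6 F [ 0.1141  0.3711 -0.4221] pos [0.5105 0.2301 0.2575]
turn [-0.357  -0.6811 -2.1129] shift [  1.0948  -0.9813 127.5043] q [0.4165 0.3371 0.1338 1.3655 0.0133 2.2197] t 3.6 F [ 0.1141  0.3711 -0.4221] pos [0.5105 0.2301 0.2575]
```

```bash
python3 -m creep '[[-0.36,-0.68,-2.1,1.1,-1,45,85],[-0.36,-0.68,-2.1,1.1,-1,90,85],[-0.36,-0.68,-2.1,1,-1,128,85],[-0.36,-0.68,-2.1,1,-1,128,85]]'; python3 go.py .5093 .233 .076 78.8
```

```text
time: 4.1
tool_pos: [0.5076, 0.2322, 0.1275]
tool_rot: [0.772, 0.635, -0.002, -0.001]
wrist_force: [0.7, -0.5, 0.0]
finger_gap: 0.085
gripper_force: 0.0
turn [-0.2116  0.1534  0.0577] shift [ 1.2296  1.6806 51.4548] q [ 0.429   0.3909 -0.122   1.0625 -0.      2.1943] t 4.1 F [ 0.6586 -0.501   0.0385] pos [0.5076 0.2322 0.1275]
```

```bash
python3 -m creep '[[-0.2,0.15,0,1,1.5,20,85],[-0.2,0.15,0,1,1.5,40,85],[-0.2,0.15,0,1,1.5,51,85],[-0.2,0.15,0,1,1.5,51,85],[-0.2,0.15,0,1,1.5,51,60],[-0.2,0.15,0,1,1.5,51,44],[-0.2,0.15,0,1,1.5,51,44],[-0.2,0.15,0,1,1.5,51,44],[-0.2,0.15,0,1,1.5,51,44]]' 60; python3 go.py .5093 .233 .076 78.8
```

```text
time: 5.22
tool_pos: [0.5111, 0.2339, 0.0795]
tool_rot: [0.772, 0.636, 0.003, 0.001]
wrist_force: [-4.0, -0.1, 9.1]
finger_gap: 0.0475
gripper_force: 59.6
turn [ 0.2419 -0.203   0.1716] shift [-1.2829 -1.6198  3.446 ] q [ 0.429   0.4286 -0.1952  0.9414  0.0004  2.1923] t 5.225 F [-4.036  -0.0622  9.1092] pos [0.5111 0.2339 0.0795]
```

```bash
python3 -m creep '[[0,0,0,0,0,-5,44],[0,0,0,0,0,-10,44],[0,0,0,0,0,-15,44],[0,0,0,0,0,-15,44],[0,0,0,0,0,-15,44],[0,0,0,0,0,-15,44]]' 60; python3 go.py .5093 .233 .076 78.8;  python3 -m creep '[[0,0,0,0,0,0,44],[0,0,0,0,0,0,44],[0,0,0,0,0,0,44]]' ; python3 go.py .5093 .233 .076 78.8
```

```text
time: 5.98
tool_pos: [0.5107, 0.2336, 0.0933]
tool_rot: [0.772, 0.636, 0.002, 0.0]
wrist_force: [-0.8, -0.0, -1.7]
finger_gap: 0.0474
gripper_force: 61.1
turn [ 0.1878 -0.1417  0.1684] shift [-0.8886 -1.3345 17.3082] q [ 0.4289  0.4166 -0.1754  0.9746  0.0001  2.1923] t 5.975 F [-0.8346 -0.0057 -1.668 ] pos [0.5107 0.2336 0.0933]
time: 6.35
tool_pos: [0.5108, 0.2336, 0.0935]
tool_rot: [0.772, 0.636, 0.002, 0.001]
wrist_force: [0.8, 0.3, -1.8]
finger_gap: 0.0477
gripper_force: 61.1
turn [ 0.2039 -0.1527  0.1693] shift [-0.962  -1.4499 17.4869] q [ 0.4289  0.4164 -0.1752  0.9747  0.0001  2.1922] t 6.35 F [ 0.7749  0.2636 -1.8177] pos [0.5108 0.2336 0.0935]
```

C2 weighs about 1.7 N, so it is empty and goes to the far tray.

```bash
python3 -m creep '[[0,0,0,0,0,-45,44],[0,0,0,-20,4,-90,44],[0,0,0,-70,15,-115,44],[0,0,0,-125,28,-115,44],[0,0,0,-180,40,-115,44],[0,0,0,-235,52,-115,44],[0,0,0,-290,64,-115,44],[0,0,0,-345,76,-115,44],[0,0,0,-400,88,-115,44],[0,0,0,-450,99,-115,44],[0,0,0,-485,107,-115,44],[0,0,0,-502,111,-115,44]]' ; python3 go.py .522 -.28 .11 78.9
python3 - <<'E'
from h import *
im=imaging.get_image("wrist"); save(im,"w2.png",None,1.2)
im=imaging.get_image("top"); hsv=cv2.cvtColor(im["frame"],cv2.COLOR_RGB2HSV)
E
```

```text
time: 7.85
tool_pos: [0.523, -0.2823, 0.2073]
tool_rot: [0.772, 0.635, 0.002, 0.0]
wrist_force: [-0.8, 0.5, -1.2]
finger_gap: 0.0477
gripper_force: 62.1
turn [ 0.1912 -0.151  -0.0282] shift [ 1.7712 -1.7295 97.3135] q [-0.4966  0.4192  0.1267  1.276   0.0035  1.2684] t 7.85 F [-0.7908  0.4954 -1.1733] pos [ 0.523  -0.2823  0.2073]
```

View pics/w2.png

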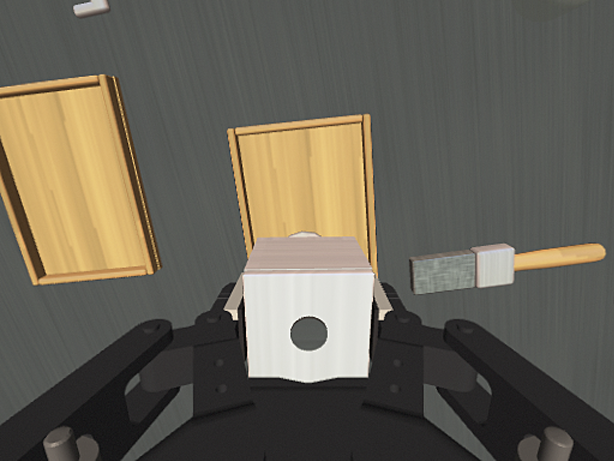

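The wrist view shows the cartridge held square at (307,325) over the far tray at (303,180), with the brush clear on the right. I'm lowering it.

```bash
python3 -m creep '[[0,0,0,1,-1,40,44],[0,0,0,1,-1,80,44],[0,0,0,1,-1,105,44],[0,0,0,1,-1,115,44],[0,0,0,1,-1,119,44],[0,0,0,1,-1,119,44],[0,0,0,1,-1,119,44]]'; python3 go.py .522 -.28 .0825 78.9
```

```text
time: 8.82
tool_pos: [0.5234, -0.2793, 0.0895]
tool_rot: [0.772, 0.636, 0.002, 0.001]
wrist_force: [-1.4, 0.2, -1.8]
finger_gap: 0.0477
gripper_force: 62.0
turn [ 0.2786 -0.1303  0.0682] shift [-0.9326 -1.3181  6.969 ] q [-0.492   0.4797 -0.0865  1.0006  0.0036  1.2714] t 8.825 F [-1.411   0.2029 -1.7589] pos [ 0.5234 -0.2793  0.0895]
```

```bash
python3 -m creep '[[0,0,0,0,0,2,44],[0,0,0,0,0,4,44],[0,0,0,0,0,5.5,44],[0,0,0,0,0,5.5,44],[0,0,0,0,0,5.5,44]]'; python3 go.py .522 -.28 .0825 78.9
```

```text
time: 9.45
tool_pos: [0.523, -0.2792, 0.0831]
tool_rot: [0.772, 0.636, 0.002, 0.001]
wrist_force: [-0.8, 0.1, -2.4]
finger_gap: 0.0473
gripper_force: 62.0
turn [ 0.2074 -0.1511  0.0676] shift [-1.002  -0.8351  0.5967] q [-0.4921  0.4851 -0.0952  0.9878  0.0036  1.2713] t 9.45 F [-0.7984  0.051  -2.3672] pos [ 0.523  -0.2792  0.0831]
```

```bash
for i in 1 2; do python3 -m creep '[[0,0,0,0,0,1,44],[0,0,0,0,0,1,44],[0,0,0,0,0,1,44]]' | egrep 'pos|wrist'; done
```

```text
tool_pos: [0.5231, -0.2793, 0.0825]
wrist_force: [-2.2, 0.6, 6.5]
tool_pos: [0.5231, -0.2793, 0.0824]
wrist_force: [-7.2, 2.1, 19.2]
```

Contact. I'll ease off 1.5 mm, open and rise.

```bash
python3 -m creep '[[0,0,0,0,0,-1.3,44],[0,0,0,0,0,-1.3,44],[0,0,0,0,0,-1.3,52],[0,0,0,0,0,-1.3,60],[0,0,0,0,0,-1.3,75],[0,0,0,0,0,-1.3,85],[0,0,0,0,0,-1.3,85],[0,0,0,0,0,-21,85],[0,0,0,0,0,-61,85],[0,0,0,0,0,-111,85],[0,0,0,0,0,-141,85],[0,0,0,0,0,-141,85]]'; python3 go.py .468 .339 .235 104.4
python3 - <<'E'
from h import *
im=imaging.get_image("top")
from head import heads
f=im["frame"].copy(); 
im=imaging.get_image("wrist"); save(im,"w3.png",None,1.2); heads(im,.093,215)
E
```

```text
time: 11.7
tool_pos: [0.5234, -0.28, 0.2245]
tool_rot: [0.772, 0.636, 0.003, 0.002]
wrist_force: [0.7, -0.5, -0.5]
finger_gap: 0.085
gripper_force: 0.0
turn [  0.443    0.0194 -25.4289] shift [ 596.9492 -172.75    -10.9912] q [-0.4929  0.4097  0.156   1.3102  0.0035  1.2704] t 11.7 F [ 0.7275 -0.4732 -0.5373] pos [ 0.5234 -0.28    0.2245]
centre 521.1378173828125 -280.43670654296875 size 46.79576873779297 47.18017578125 ang 78.89633178710938 px [253.5632 190.2526]
```

View pics/w3.png

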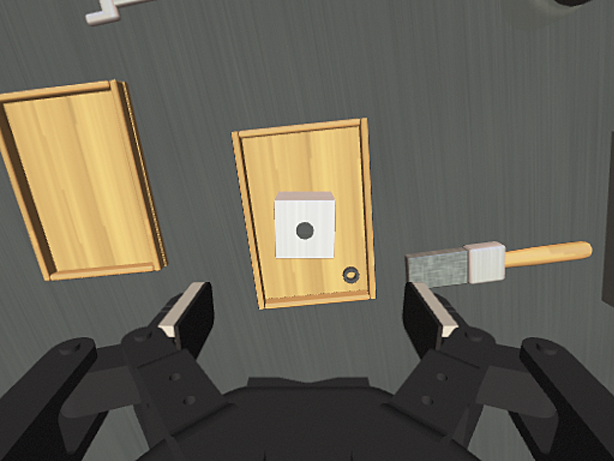

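The wrist view shows the cartridge standing in the far tray at (304,228), clear of the nut at (350,274). I'm going to C1.

```bash
python3 -m creep '[[0,0,0,50,-14,0,85],[0,0,0,105,-30,0,85],[0,0,0,160,-46,0,85],[0,0,-3,215,-62,0,85],[0,0,-6,270,-78,0,85],[0,0,-9,325,-94,0,85],[0,0,-12,380,-110,0,85],[0,0,-15,435,-126,0,85],[0,0,-18,490,-142,0,85],[0,0,-21,545,-158,0,85],[0.4,0,-25.4,597,-173,0,85],[0.4,0,-25.4,597,-173,0,85]]'; python3 -m creep '[[0,0,0,0,0,0,85],[0,0,0,0,0,0,85]]' >/dev/null
python3 - <<'E'
from go import *; from head import heads
im=imaging.get_image("wrist"); heads(im,.09,215); heads(im,.09,190); go([.468,.339,.125],104.4)
E
```

```text
time: 13.3
tool_pos: [0.4656, 0.3424, 0.221]
tool_rot: [0.611, 0.791, -0.001, -0.002]
wrist_force: [-0.9, -0.0, 0.2]
finger_gap: 0.0852
gripper_force: 0.0
centre 468.1022033691406 339.7780456542969 size 47.188453674316406 47.03239440917969 ang 14.333588600158691 px [258.3883 187.75  ]
centre 467.3984680175781 342.5321350097656 size 47.188453674316406 52.717552185058594 ang 14.333588600158691 px [260.5848 178.8512]
turn [-0.1491 -0.1249 -0.1258] shift [-0.0194  1.2818 97.9511] q [0.6257 0.3819 0.1111 1.3016 0.003  1.9474] t 13.6 F [-0.0776 -0.1748  0.0784] pos [0.4671 0.3386 0.223 ]
```

```bash
python3 -m creep '[[-0.15,-0.1,-0.1,0,1.2,45,85],[-0.15,-0.1,-0.1,0,1.2,90,85],[-0.15,-0.1,-0.1,0,1.2,120,85],[-0.15,-0.1,-0.1,0,1.2,138,85],[-0.15,-0.1,-0.1,0,1.2,145,85],[-0.15,-0.1,-0.1,0,1.2,145,85],[-0.15,-0.1,-0.1,0,1.2,145,60],[-0.15,-0.1,-0.1,0,1.2,145,44],[-0.15,-0.1,-0.1,0,1.2,145,44],[-0.15,-0.1,-0.1,0,1.2,145,44],[-0.15,-0.1,-0.1,0,1.2,145,44]]' 80; python3 go.py .468 .339 .0775 104.4
python3 -m creep '[[0,0,0,0,0,-5,44],[0,0,0,0,0,-10,44],[0,0,0,0,0,-16,44],[0,0,0,0,0,-16,44],[0,0,0,0,0,-16,44],[0,0,0,0,0,-16,44],[0,0,0,0,0,-16,44],[0,0,0,0,0,-16,44]]'; python3 go.py .468 .339 .0775 104.4
```

```text
time: 14.98
tool_pos: [0.4679, 0.3405, 0.079]
tool_rot: [0.612, 0.791, 0.001, 0.0]
wrist_force: [-1.8, -0.9, 8.8]
finger_gap: 0.0472
gripper_force: 82.7
turn [ 0.0831 -0.0632  0.0698] shift [-1.4423 -0.2914  1.4838] q [ 0.6288  0.4628 -0.1425  0.9638  0.0005  1.947 ] t 14.975 F [-1.832  -0.9135  8.8248] pos [0.4679 0.3405 0.079 ]
time: 15.98
tool_pos: [0.4676, 0.3401, 0.0939]
tool_rot: [0.612, 0.791, 0.0, -0.0]
wrist_force: [0.8, -0.1, -5.4]
finger_gap: 0.0474
gripper_force: 82.9
turn [ 0.0039 -0.0327  0.0694] shift [-1.2206  0.1445 16.4445] q [ 0.6287  0.4504 -0.1209  0.9991  0.0005  1.9469] t 15.975 F [ 0.7982 -0.1244 -5.3707] pos [0.4676 0.3401 0.0939]
```

C1 weighs about 5 N, so it is filled. I'm moving beside the bores to measure one from close by.

```bash
python3 -m creep '[[0,0,0,0,0,-40,44],[0,0,0,0,0,-85,44],[0,0,0,-35,5,-106,44],[0,0,0,-80,12,-106,44],[0,0,1,-130,20,-106,44],[0,0,2,-180,28,-106,44],[0,0,3,-230,37,-106,44],[0,0,4,-280,45,-106,44],[0,0,5,-325,52,-106,44],[0,0,5.7,-360,58,-106,44],[0,0,5.7,-377,61,-106,44],[0,0,5.7,-377,61,-106,44]]'; python3 -m creep '[[0,0,0,0,0,0,44],[0,0,0,0,0,0,44]]'>/dev/null
python3 - <<'E'
from go import *; from head import heads
im=imaging.get_image("wrist"); save(im,"w4.png",None,1.2)
go([.6185,.0624,.2],98.7); s=get_state(); print(s["tool_rot"])
print("held head:"); heads(im,s["tool_pos"][2]+.011,215)
print("block:"); heads(im,.05,190)
for q in landmark_of("wrist","bore0"): print(q["p"],q["location"],at_z(im,q["location"],.05))
E
```

```text
time: 17.48
tool_pos: [0.621, -0.0103, 0.1995]
tool_rot: [0.651, 0.759, 0.0, -0.0]
wrist_force: [-0.3, 0.3, -4.8]
finger_gap: 0.0468
gripper_force: 85.3
turn [ 0.0144 -0.0433  0.1349] shift [70.6767  8.8156  0.0098] q [-0.0145  0.4803  0.2019  1.2923  0.0008  1.4021] t 17.775 F [ 0.2302  0.558  -4.6106] pos [ 0.6206 -0.0088  0.2   ]
[ 0.6505  0.7595  0.0003 -0.0002]
held head:
centre 620.9907836914062 -9.419479370117188 size 47.41665267944336 47.29634475708008 ang 8.80355453491211 px [256.5397 268.8942]
block:
centre 637.1660766601562 -113.4347152709961 size 118.58570098876953 119.74099731445312 ang 8.803566932678223 px [256.6385 269.0976]
centre 456.62091064453125 -38.656944274902344 size 31.396305084228516 127.49539947509766 ang 89.6897201538086 px [ 88.2226 187.9812]
centre 622.9780883789062 29.503028869628906 size 89.72666931152344 134.36692810058594 ang 8.354548454284668 px [266.7152 137.7803]
0.58 [263.4, 114.4] [0.6168 0.0609 0.05  ]
0.17 [99.7, 187.8] [ 0.4603 -0.0372  0.05  ]
```

View pics/w4.png

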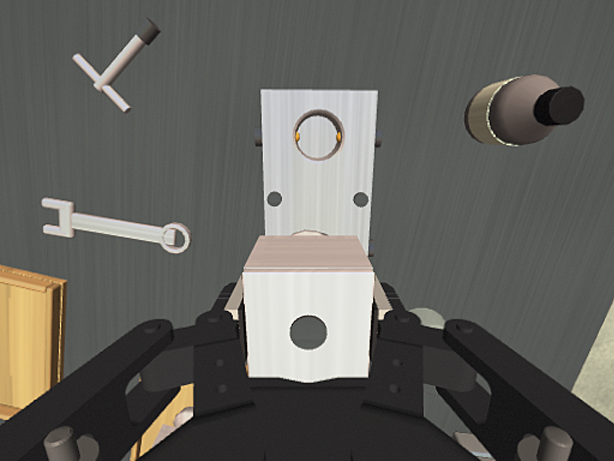

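The wrist view shows the free bore at (318,134) with its gold plungers at left and right, and the cartridge held square at (307,325). I'll fit the bore's mouth as a circle.

Run:
```python
from go import *
im=imaging.get_image("wrist"); g=cv2.cvtColor(im["frame"],cv2.COLOR_RGB2GRAY)
c=np.array([.6185,.0615]); n=300; s=5000 # 5px/mm
uv=np.array([[proj(im,[c[0]-(i-150)/s,c[1]-(j-150)/s,.05]) for j in range(n)] for i in range(n)],np.float32)
w=cv2.remap(g,uv,None,cv2.INTER_CUBIC); 
for p2 in (30,20):
    h=cv2.HoughCircles(cv2.GaussianBlur(w,(5,5),0),cv2.HOUGH_GRADIENT_ALT if 0 else cv2.HOUGH_GRADIENT,1,20,param1=80,param2=p2,minRadius=88,maxRadius=102)
    if h is not None:
        for x,y,rr in h[0][:4]: print(c[0]-(y-150)/s,c[1]-(x-150)/s,rr/5)
v=cv2.resize(w,None,fx=1.5,fy=1.5); v=cv2.cvtColor(v,cv2.COLOR_GRAY2BGR)
if h is not None: x,y,rr=h[0][0]; cv2.circle(v,(int(x*1.5),int(y*1.5)),int(rr*1.5),(0,0,255),1)
cv2.imwrite("pics/bore.png",v)
```

```text
0.617199999996461 0.062399999984540044 19.84
0.6184000000025263 0.061800000014249235 18.66
```

View pics/bore.png

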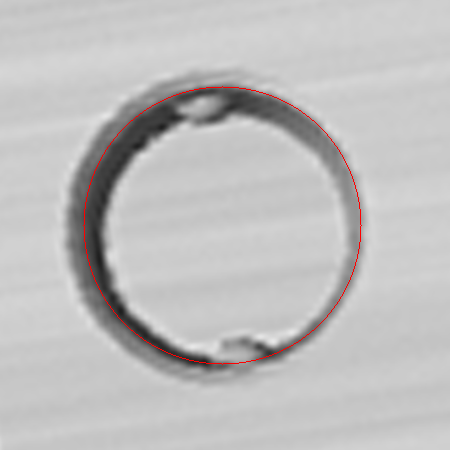

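The rectified bore view shows a mouth 39 mm wide centred near (214,226), i.e. (0.6184, 0.0629). That agrees with the top view within 1 mm.

```bash
python3 go.py .618 .0633 .131 98.7
```

```text
turn [ 0.013  -0.0401  0.1177] shift [71.8815  8.4094 68.9712] q [-0.015   0.4804  0.202   1.2923  0.0007  1.4019] t 17.875 F [ 0.8613  0.0297 -4.3305] pos [ 0.6207 -0.0091  0.1999]
```

```bash
python3 -m creep '[[0,0,0,30,3.5,0,44],[0,0,0,60,7,0,44],[0,0,0,72,8.4,0,44],[0,0,0,72,8.4,0,44],[0,0,0,72,8.4,30,44],[0,0,0,72,8.4,55,44],[0,0,0,72,8.4,69,44],[0,0,0,72,8.4,69,44],[0,0,0,72,8.4,69,44]]'; python3 go.py .618 .0633 .11 98.7
```

```text
time: 19.0
tool_pos: [0.6188, 0.0626, 0.1319]
tool_rot: [0.651, 0.759, 0.001, 0.0]
wrist_force: [-0.5, -0.6, -4.4]
finger_gap: 0.0469
gripper_force: 85.1
turn [ 0.0896 -0.0295  0.0531] shift [ 0.8125 -0.678  21.9179] q [0.1005 0.5092 0.0739 1.1339 0.0006 1.5185] t 19.0 F [-0.4713 -0.624  -4.441 ] pos [0.6188 0.0626 0.1319]
```

Now into the mouth, down to just above the plungers, slowly.

```bash
python3 -m creep '[[0,0,0,0.8,-0.7,3,44],[0,0,0,0.8,-0.7,6,44],[0,0,0,0.8,-0.7,9,44],[0,0,0,0.8,-0.7,11,44],[0,0,0,0.8,-0.7,11,44]]'| egrep 'pos|wrist'; python3 -m creep '[[0,0,0,0,0,3,44],[0,0,0,0,0,6,44],[0,0,0,0,0,9,44],[0,0,0,0,0,9,44]]'| egrep 'pos|wrist'
```

```text
tool_pos: [0.6173, 0.0635, 0.1197]
wrist_force: [-0.4, -1.1, -4.6]
tool_pos: [0.6172, 0.0635, 0.1105]
wrist_force: [0.4, -0.2, -5.0]
```

```bash
for i in 1 2 3; do python3 -m creep '[[0,0,0,0,0,2,44],[0,0,0,0,0,4,44],[0,0,0,0,0,6,44]]'| egrep 'pos|wrist'; done
```

```text
tool_pos: [0.6176, 0.0635, 0.1049]
wrist_force: [1.8, 0.7, -1.8]
tool_pos: [0.6181, 0.0634, 0.0999]
wrist_force: [0.5, -1.4, 5.4]
tool_pos: [0.6174, 0.0634, 0.0927]
wrist_force: [0.6, -1.8, -0.8]
```

```bash
for i in 1 2; do python3 -m creep '[[0,0,0,0,0,1,44],[0,0,0,0,0,2,44],[0,0,0,0,0,2,44]]'| egrep 'pos|wrist'; done; for i in 1 2; do python3 -m creep '[[0,0,0,0,0,1,44],[0,0,0,0,0,1,44]]'| egrep 'pos|wrist'; done
```

```text
tool_pos: [0.6171, 0.0636, 0.0901]
wrist_force: [4.1, -1.0, -14.5]
tool_pos: [0.6174, 0.0637, 0.0887]
wrist_force: [4.3, -0.2, -10.9]
tool_pos: [0.6173, 0.0636, 0.0879]
wrist_force: [2.3, -0.6, -6.8]
tool_pos: [0.6171, 0.0635, 0.0868]
wrist_force: [-0.2, -0.6, -5.4]
```

```bash
for i in 1 2; do python3 -m creep '[[0,0,0,0,0,0.7,44],[0,0,0,0,0,0.7,44]]'| egrep 'pos|wrist'; done
```

```text
tool_pos: [0.6172, 0.0635, 0.0861]
wrist_force: [0.4, 0.2, -5.0]
tool_pos: [0.6173, 0.0635, 0.0854]
wrist_force: [0.3, -0.8, -4.2]
```

```bash
for i in 1 2; do python3 -m creep '[[0,0,0,0,0,0.6,44],[0,0,0,0,0,0.6,44]]'| egrep 'pos|wrist'; done
```

```text
tool_pos: [0.6174, 0.0635, 0.085]
wrist_force: [-1.1, -1.3, -0.4]
tool_pos: [0.6174, 0.0635, 0.085]
wrist_force: [-5.8, -0.7, 9.0]
```

It stopped hard on the block at the expected height. I'll ease off 0.8 mm, open and rise.

```bash
python3 -m creep '[[0,0,0,0,0,-0.8,44],[0,0,0,0,0,-0.8,44],[0,0,0,0,0,-0.8,52],[0,0,0,0,0,-0.8,60],[0,0,0,0,0,-0.8,75],[0,0,0,0,0,-0.8,85],[0,0,0,0,0,-0.8,85],[0,0,0,0,0,-20,85],[0,0,0,0,0,-60,85],[0,0,0,0,0,-110,85],[0,0,0,0,0,-130,85],[0,0,0,0,0,-130,85]]'
python3 - <<'E'
from go import *; from head import heads
s=get_state(); print(s["wrist_force"],s["time"])
im=imaging.get_image("wrist"); heads(im,.096,225)
t=imaging.get_image("top"); save(t,"top2.png",None,1.5)
save(im,"w5.png",None,1.2)
E
```

```text
time: 25.0
tool_pos: [0.6182, 0.0635, 0.2158]
tool_rot: [0.651, 0.759, 0.001, 0.001]
wrist_force: [-0.6, -0.4, -0.2]
finger_gap: 0.0852
gripper_force: 0.0
[-0.6184 -0.3843 -0.2205] 25.0
centre 618.554443359375 62.45662307739258 size 48.874603271484375 48.073246002197266 ang 8.750914573669434 px [258.3587 194.0269]
```

View pics/w5.png

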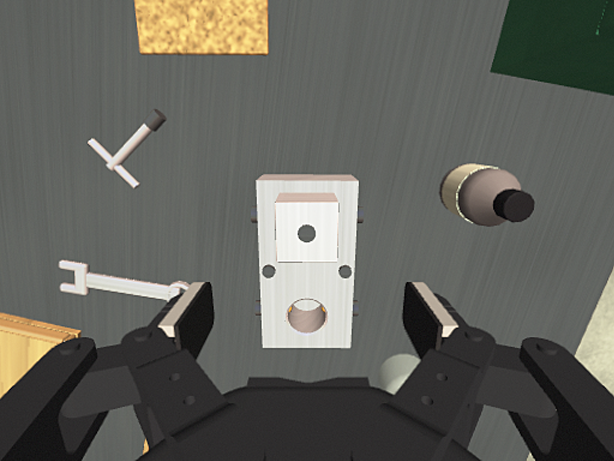

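View pics/top2.png

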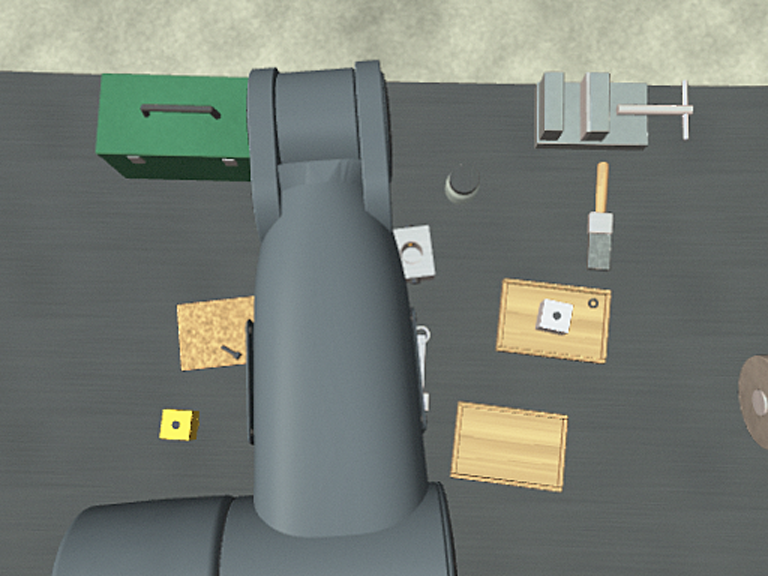

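The wrist view shows the head flat on the block at (306,232), on the bore's axis and square. The top view shows the empty cartridge standing in the far tray at (556,316), the nut at (593,302), and the bolt and the rest undisturbed. I'm handing in.

```bash
python3 -c "
from h import *
print(workorder.job_done())"
```

```text
the job is handed in; nothing more can be done
None
```

The filled cartridge (about 5 N) is pressed flush into a bore of the fixture, the empty one (about 1.7 N) stands upright in the far tray, and the job was handed in at about 25 s on the robot's clock; the hand-in call gave no verdict.

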